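Put the restored porcelain back on its own plinths

TASK

The three blue-and-white vessels are standing on each other's plinths: put each one upright and well centred on the plinth whose colour matches its stopper, so that the white spare plinth is empty at the end. Every coloured plinth is taken, so park one vessel upright on the white plinth first; never stand a vessel on the bare bench or let one fall over. Leave the glue jar, the tray of sherds and the brush where they are.

Things in the scene. Friction and masses are not known exactly. Their poses are not given: they have to be found in the camera images.
- vase: Bottle vase with a RED stopper; its place: the red plinth. Loose rigid porcelain, at the start upright on another's plinth, any yaw. Origin: centre of underside; z up its axis. 130 mm high; round belly 56 mm across at 30 mm up, foot 42 mm; straight neck 23 mm across from 74 to 118 mm up (grip it there), lip 30 mm across at 124 mm. 0.2 to 0.33 kg.
- square_jar: Square jar with a round YELLOW stopper; its place: the yellow plinth. Loose rigid porcelain, at the start upright on another's plinth, any yaw. Origin: centre of underside; z up its axis. Body 52 x 52 mm, straight-sided, 0 to 74 mm up, x and y square to its sides; narrower above, 95 mm high in all. 0.24 to 0.39 kg.
- lobed_pot: Low four-lobed pot with a GREEN stopper; its place: the green plinth. Loose rigid porcelain, at the start upright on another's plinth, any yaw. Origin: centre of underside; z up its axis. Upright walls to 52 mm up: lobes of 17 mm radius centred 13 mm out along +x, -x, +y, -y, so 60 mm across along x or y (52 mm diagonally); 62 mm high in all. 0.24 to 0.39 kg.
- plinth_red: Fixed square plinth, 100 x 100 mm and 15 mm high, flat on top, with a red top on a grey foot, on the felt bench. Origin: centre of its underside; z up, x and y along its sides.
- plinth_yellow: Fixed square plinth, 100 x 100 mm and 15 mm high, flat on top, with a yellow top on a grey foot, on the felt bench. Origin: centre of its underside; z up, x and y along its sides.
- plinth_green: Fixed square plinth, 100 x 100 mm and 15 mm high, flat on top, with a green top on a grey foot, on the felt bench. Origin: centre of its underside; z up, x and y along its sides.
- plinth_spare: Fixed square plinth, 100 x 100 mm and 15 mm high, flat on top, with a white top on a grey foot, on the felt bench. Origin: centre of its underside; z up, x and y along its sides. The spare: empty at the start.
- glue_jar: Bystander: loose amber glass jar of glue with a black cap, 44 mm across, 60 mm high, on the bench near the robot. Origin: centre of its underside.
- sherd_tray: Bystander: loose open blue tray with sherds in it, 130 x 100 mm (x by y), 30 mm high, on the bench to the right. Origin: centre of its underside.
- brush: Bystander: loose flat brush with a wooden handle and grey head, 160 mm long, lying along its x axis on the bench to the left, bristles to +x, less than 40 mm high.

How it is judged (in metres and radians):
On the way:
1. one of the vessels has been parked upright on the white spare plinth and let go (((horizontal distance between vase and plinth_spare below 0.035 m and z of vase in the frame of plinth_spare between 0.01 and 0.021 m and angle between vase's own z axis and vertical below 0.1 rad and linear speed of vase below 0.02 m/s and contact force between the fingers and vase below 0.2 N) or (horizontal distance between square_jar and plinth_spare below 0.035 m and z of square_jar in the frame of plinth_spare between 0.01 and 0.021 m and angle between square_jar's own z axis and vertical below 0.1 rad and linear speed of square_jar below 0.02 m/s and contact force between the fingers and square_jar below 0.2 N) or (horizontal distance between lobed_pot and plinth_spare below 0.035 m and z of lobed_pot in the frame of plinth_spare between 0.01 and 0.021 m and angle between lobed_pot's own z axis and vertical below 0.1 rad and linear speed of lobed_pot below 0.02 m/s and contact force between the fingers and lobed_pot below 0.2 N))), for 0.2 s.
At the end, for the whole second after the job is handed in: The vase (red stopper) stands on the red plinth, the square jar on the yellow one and the lobed pot on the green one, each upright (within 0.1 rad), within 15 mm of the middle of its plinth's top, at rest; the white plinth is therefore empty (horizontal distance between vase and plinth_red below 0.015 m and z of vase in the frame of plinth_red between 0.01 and 0.021 m and angle between each of vase, square_jar, lobed_pot's own z axis and vertical below 0.1 rad and linear speed of each of vase, square_jar, lobed_pot below 0.02 m/s and horizontal distance between square_jar and plinth_yellow below 0.015 m and z of square_jar in the frame of plinth_yellow between 0.01 and 0.021 m and horizontal distance between lobed_pot and plinth_green below 0.015 m and z of lobed_pot in the frame of plinth_green between 0.01 and 0.021 m); the robot touches nothing.
It fails at once if a vessel is stood on the bare bench instead of a plinth, or falls off (height (world z) of any of vase, square_jar, lobed_pot below 0.007 m).
It fails at once if a vessel is tipped over (angle between any of vase, square_jar, lobed_pot's own z axis and vertical above 0.7 rad).
It fails at once if the glue jar, the tray or the brush is pushed more than 20 mm away (distance of any of glue_jar, sherd_tray, brush from where it was at the start of the episode above 0.02 m).
It also fails if it takes over 109 s, if anything falls off the work surface, if the arm or the gripper's body presses on something with over 40 N, if the wrist force passes 120 N, or if a joint passes its speed limit or range.

ROBOT

A 6-joint arm with a two-finger parallel gripper is mounted at the origin on the work surface. World frame = base frame: x ahead of the robot, y to its left, z up, the work surface at z = 0. Lengths are in m, angles in degrees, forces in N, time in s.
With the tool pointing down it reaches from about 0.275 to 0.725 m from the base axis. Payload 15.9 kg.
Tool frame: the origin (TCP) lies on the centre line of the jaws, within the pads' length; the fingertips stand 8 mm ahead of it and the grasp point (between the pads) lies 11 mm behind it; z points along the fingers, y is the line along which they close (so a half turn about z gives the same grasp; the last joint's range is limited). The gripper opens to 85 mm and grips with 20 to 120 N. Pads are 22 mm wide; open, the fingers measure 114 mm over their backs; the gripper's body (76 mm by 85 mm) begins 54 mm behind the grasp point. The pads swing forward as they close: fully open they stand 13 mm farther back than shut.
Start: joints at [-64.572, 12.198, -1.971, 75.831, 0, 90], TCP at [0.215, -0.452, 0.239] pointing down, gripper open.
Joint ranges: [-170.91, 170.91], [-42.67, 98.43], [-65.05, 77.54], [-120.47, 116.71], [-90, 82.35], [-180, 180]. Speed limits (degrees/s): [108.29, 108.29, 136.94, 147.25, 180, 180].

INTERFACE

Orientations are given as [roll, pitch, yaw] about the fixed x, y, z axes, in that order (R = Rz(yaw) Ry(pitch) Rx(roll)).
In Python, from bench import r gives the robot as it stands.
- The arm moves only by the shell command python3 -m jog 'ROWS' [FORCE]. ROWS is JSON, a list of rows, each a list of 7 numbers: the turn, a rotation vector about the tool's x, y, z in degrees, then the shift along the tool's x, y, z in cm, then the finger opening in cm, from 0 to 8.54. A call has 1 to 8 rows; each row is the pose to reach, as a shift and turn from the pose commanded when the call began, along the tool's axes at that moment; what a row does not reach only later rows make up. A row lasts 1/10 s, in which the tool goes at most 50 mm and 8.59 degrees, less where a joint would pass 70% of its speed; a pose out of reach is approached as far as the arm can. A call with a gripper value outside its range is refused whole. The fingers move at their own pace and stop on an object; FORCE is the grip in N (left out, the last holds). Time passes only in rows, so rows that repeat a pose let the fingers close. It gives the time, the measured TCP pose, the force, the opening and the grip force at its end, in the units of the state.
- r.state(): the state, without advancing time (a new reading comes with each control period).
- r.snapshot(name): name is "scene" or "top" or "wrist"; returns the picture (400x640x3 uint8, blue, green, red); there is no depth.
- r.camera_model(name): a dict with "fovy" (degrees; the focal length in pixels is half the picture's height over the tangent of half this angle, whatever the lens; pixels are square), "cx", "cy" (the principal point, pixels), "world_from_camera" (4x4, takes a point from camera to world coordinates). Camera axes: x right, y up, looking along -z (the intrinsics and any distortion apply to the point x, -y, -z); pixel columns grow to the right and rows downward; lengths in m; the calibration is good to about 2 mm. A picture is of the moment at which its call begins: read the wrist's pose just before it. camera_model takes no time and is no camera call; for the wrist camera it gives the pose at the moment of the call.
- r.hand_in(): hands the job in; it is judged then, once.
The state is a dict: "t": time; "joint_pos": joint angles; "qd": joint speeds; "tau": joint torques, N m; "ee_pos": TCP position; "ee_rot": TCP orientation; "ft_force": force on the tool from outside, world axes, zero at the start; "moment": the same for the moment, N m; "grip_width": opening from 0.0 (shut) to 1.0 (fully open); "gripper_force": force on a finger pad.
Only numpy, scipy, OpenCV 4.12 (cv2) and the standard library are available. Lean on these libraries where they do the work, as an engineer would, in place of code of your own. Each camera call takes 0.05 s, during which the arm holds its last target. There are 200 camera calls.

## Working session

There is one attempt and no reset: what is moved stays moved. The work goes in short steps, Python scripts to look and compute and a shell command to move; the robot and the scene stay as the last step left them, time stands still between calls to the robot, and variables do not carry over. Pictures are saved under pics/ and viewed, at most 14 in all, crops included, and the job is handed in when it is done.

```bash
mkdir -p pics; ls; python3 - <<'E'
from bench import r
import cv2,json
s=r.state();print(s)
for n in("top","scene"):
    cv2.imwrite(f"pics/{n}0.png",r.snapshot(n));print(n,r.camera_model(n))
print(r.camera_model("wrist"))
E
```

```text
pics
{'t': 0.0, 'joint_pos': array([-6.45722727e+01,  1.22231842e+01, -2.00997859e+00,  7.58308080e+01,
        4.61464086e-04,  9.00007655e+01]), 'qd': array([-0.01352996,  0.03927939, -0.04345154, -0.07761724,  0.05862564,
        0.04536805]), 'tau': array([ 4.06893334e-03, -6.86165285e+01,  4.87118697e+01,  1.74318929e-02,
        2.43432378e-04, -3.56425801e-05]), 'ee_pos': array([ 0.21454166, -0.4512542 ,  0.23881823]), 'ee_rot': array([-1.79936029e+02, -4.60609072e-04,  2.54269613e+01]), 'ft_force': array([-0.30207909, -0.44775962, -0.30947217]), 'moment': array([-0.01291371, -0.01659642, -0.01792132]), 'gripper_force': 0.0, 'grip_width': 0.9998238859222736}
top {'fovy': 47.084752540536925, 'cx': 326.2860584672453, 'cy': 200.42918443272575, 'world_from_camera': array([[-0.02257393,  0.97801539, -0.20730729,  0.31324777],
       [-0.99974207, -0.02260011,  0.00224233,  0.00280373],
       [-0.00249214,  0.20730444,  0.97827331,  1.15618632],
       [ 0.        ,  0.        ,  0.        ,  1.        ]])}
scene {'fovy': 53.34404314573361, 'cx': 320.0511321318954, 'cy': 204.82318211685333, 'world_from_camera': array([[ 0.30300428, -0.50989573,  0.80510543,  1.42107759],
       [ 0.95288557,  0.14964626, -0.26384671, -0.28425717],
       [ 0.01405329,  0.84712003,  0.53121574,  0.63094341],
       [ 0.        ,  0.        ,  0.        ,  1.        ]])}
{'fovy': 66.79274428655204, 'cx': 315.5385886123861, 'cy': 198.77933165570215, 'world_from_camera': array([[ 0.42976459,  0.85531935,  0.28936345,  0.28972365],
       [-0.90293955,  0.40766703,  0.13604323, -0.41635668],
       [-0.00160353, -0.31974426,  0.94750252,  0.37368087],
       [ 0.        ,  0.        ,  0.        ,  1.        ]])}
```

View pics/top0.png

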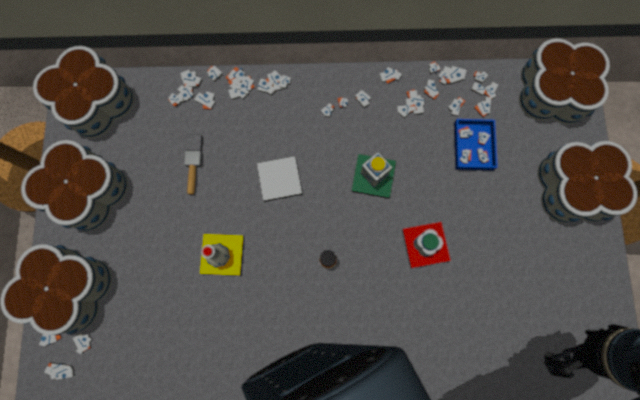

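View pics/scene0.png

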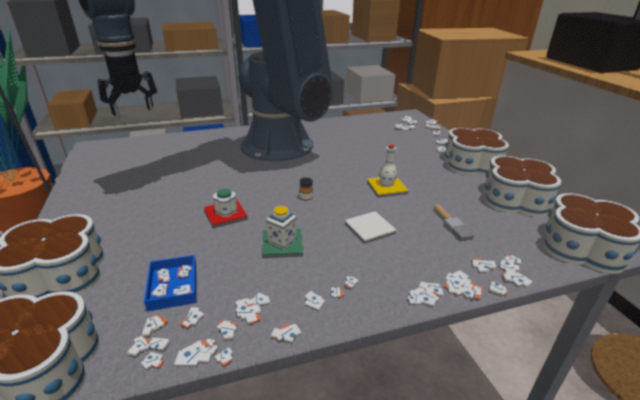

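The top view shows the vase at (212,250) on yellow, the jar at (377,167) on green and the pot at (430,243) on red. White is empty at (279,178), the glue jar is at (328,259), the brush at (193,165) and the tray at (475,145). The scene view agrees.

```bash
cat > h.py <<'E'
import numpy as np, cv2
from bench import r
def ray(M,u,v):
    f=200/np.tan(np.radians(M["fovy"]/2));W=np.array(M["world_from_camera"])
    d=W[:3,:3]@np.array([(u-M["cx"])/f,-(v-M["cy"])/f,-1]);return W[:3,3],d
def toz(M,uv,z):
    o,d=ray(M,*uv);return (o+d*(z-o[2])/d[2])[:2]
def proj(M,p):
    f=200/np.tan(np.radians(M["fovy"]/2));W=np.array(M["world_from_camera"])
    c=W[:3,:3].T@(np.array(p)-W[:3,3]);return M["cx"]+f*c[0]/-c[2],M["cy"]-f*c[1]/-c[2]
RNG=dict(red=[((0,150,60),(8,255,255)),((172,150,60),(180,255,255))],yellow=[((22,150,80),(34,255,255))],green=[((45,90,30),(90,255,255))],white=[((0,0,140),(180,40,255))])
def mask(img,c):
    h=cv2.cvtColor(img,cv2.COLOR_BGR2HSV)
    return sum(cv2.inRange(h,np.array(a),np.array(b)) for a,b in RNG[c])
def blobs(img,c,mn=25):
    cs,_=cv2.findContours(mask(img,c),cv2.RETR_EXTERNAL,cv2.CHAIN_APPROX_NONE)
    return sorted([k for k in cs if cv2.contourArea(k)>mn],key=cv2.contourArea,reverse=True)
def rect(M,pts,z):
    """minAreaRect in world on plane z"""
    w=np.array([toz(M,p,z) for p in pts.reshape(-1,2)])
    c,s,a=cv2.minAreaRect((w*1000).astype(np.float32));return np.array(c)/1000,s,a
E
cat > m.py <<'E'
from h import *
for n in("top","scene"):
    img=cv2.imread(f"pics/{n}0.png");M=r.camera_model(n)
    for c in RNG:
        for k in blobs(img,c)[:4]:
            m=cv2.moments(k);u=(m["m10"]/m["m00"],m["m01"]/m["m00"])
            print(n,c,np.round(u,1),m["m00"],"plinth",*[np.round(x,3) for x in rect(M,cv2.convexHull(k),.015)],"stop",np.round(toz(M,u,{"red":.143,"yellow":.107,"green":.074,"white":.015}[c]),4))
E
python3 m.py
```

```text
top red [425.8 244.5] 1511.5 plinth [ 0.438 -0.245] [ 99.282 100.075] 9.035 stop [ 0.4233 -0.2172]
top red [207.2 251.1] 39.0 plinth [0.434 0.299] [18.054 17.102] 45.188 stop [0.4198 0.2657]
top yellow [224.3 254. ] 1008.5 plinth [0.425 0.263] [101.494 100.22 ] 86.204 stop [0.416  0.2358]
top yellow [377.8 163.4] 118.5 plinth [ 0.651 -0.136] [31.241 32.269] 88.662 stop [ 0.6228 -0.1241]
top green [371.5 180.8] 702.0 plinth [ 0.618 -0.123] [98.009 99.973] 78.039 stop [ 0.5887 -0.1108]
top green [429.9 241.2] 163.0 plinth [ 0.446 -0.256] [34.883 35.492] 86.207 stop [ 0.4383 -0.2424]
top white [ 45.7 289.8] 5525.0 plinth [0.34  0.696] [192.365 217.331] 67.687 stop [0.3476 0.6907]
top white [595.9 177.9] 4707.5 plinth [ 0.601 -0.693] [191.251 191.858] 0.615 stop [ 0.5981 -0.6922]
top white [ 65.2 181.9] 4664.5 plinth [0.621 0.669] [191.02  191.807] 56.49 stop [0.6192 0.669 ]
top white [74.9 84.6] 4034.0 plinth [0.891 0.669] [189.676 191.351] 45.253 stop [0.8889 0.6687]
scene red [223.5 214.8] 337.0 plinth [ 0.445 -0.247] [100.989  98.796] 9.248 stop [ 0.6609 -0.2588]
scene yellow [386.8 
[... 287 characters left out ...]
ne green [282.5 246.5] 313.5 plinth [ 0.626 -0.124] [95.053 93.981] 76.546 stop [ 0.7215 -0.1423]
scene green [  3.7 111.8] 128.5 plinth [-0.694 -1.114] [544.954  29.981] 18.436 stop [-0.4631 -1.0253]
scene green [223.5 192.6] 54.0 plinth [ 0.338 -0.239] [34.779 40.43 ] 55.234 stop [ 0.4419 -0.2434]
scene white [511.9 344. ] 6308.0 plinth [1.071 0.273] [171.671 288.734] 0.445 stop [1.0602 0.2192]
scene white [ 47.1 332.2] 877.0 plinth [ 0.745 -0.628] [241.916 142.85 ] 16.46 stop [ 0.7765 -0.6161]
scene white [370.  224.7] 808.5 plinth [0.619 0.122] [106.191 102.816] 9.665 stop [0.6222 0.1208]
scene white [195.1 353. ] 656.5 plinth [ 0.905 -0.349] [75.466 52.072] 87.659 stop [ 0.9067 -0.3501]
```

```bash
cat > go.py <<'E'
# usage: go.py x y z yaw -> row needed (turn z deg, shifts cm)
import sys,numpy as np
from scipy.spatial.transform import Rotation as R
from bench import r
s=r.state();x=list(map(float,sys.argv[1:]))
C=R.from_euler('xyz',s["ee_rot"],degrees=True);T=R.from_euler('xyz',[180,0,x[3]],degrees=True)
print("turn",np.round((C.inv()*T).as_rotvec(degrees=True),1),"shift",np.round(C.inv().apply(np.array(x[:3])-s["ee_pos"])*100,2))
E
python3 go.py 0.55 -0.18 0.30 0
```

```text
turn [-0.1  0.  25.4] shift [ 41.94 -10.1   -6.1 ]
```

```bash
python3 -m jog '[[0,0,0,0,0,-6,8.5],[0,0,8,10,-2,-6,8.5],[0,0,16,20,-4,-6,8.5],[0,0,25.4,30,-7,-6,8.5],[0,0,25.4,42,-10,-6,8.5],[0,0,25.4,42,-10,-6,8.5],[0,0,25.4,42,-10,-6,8.5],[0,0,25.4,42,-10,-6,8.5]]'
python3 -m jog '[[0,0,0,0,0,0,8.5],[0,0,0,0,0,0,8.5],[0,0,0,0,0,0,8.5]]'
cat > w.py <<'E'
from h import *
import sys
n=sys.argv[1];print(r.state()["ee_pos"],r.state()["ee_rot"])
M=r.camera_model("wrist");img=r.snapshot("wrist");cv2.imwrite(f"pics/{n}.png",img)
np.save(f"pics/{n}.npy",M)
for c in RNG:
    for k in blobs(img,c,80)[:3]:
        m=cv2.moments(k);u=(m["m10"]/m["m00"],m["m01"]/m["m00"])
        print(c,np.round(u,1),m["m00"],"plinth",*[np.round(x,3) for x in rect(M,cv2.convexHull(k),.015)],"stop",np.round(toz(M,u,{"red":.143,"yellow":.107,"green":.074,"white":.015}[c]),4))
E
python3 w.py w1
```

```text
t: 0.9
ee_pos: [0.4761, -0.2419, 0.2981]
ee_rot: [-180.0, 0.0, 0.0]
ft_force: [1.2, -1.5, -0.1]
grip_width: 0.996
gripper_force: 0.0
t: 1.2
ee_pos: [0.4743, -0.2442, 0.2981]
ee_rot: [180.0, 0.0, -0.0]
ft_force: [-0.4, -0.4, 0.4]
grip_width: 0.995
gripper_force: 0.0
[ 0.47430953 -0.2441524   0.29812408] [ 1.79998911e+02  2.92623160e-02 -5.64599575e-03]
red [318.  173.7] 2551.5 plinth [ 0.441 -0.246] [99.066 98.809] 9.098 stop [ 0.4854 -0.2467]
yellow [187.2  20.1] 1107.5 plinth [ 0.644 -0.089] [44.691 41.249] 45.748 stop [ 0.6256 -0.1229]
yellow [  2.4 215.2] 96.0 plinth [0.393 0.217] [ 9.923 40.042] 71.577 stop [0.427  0.1176]
green [231.   49.7] 3153.0 plinth [ 0.622 -0.123] [99.397 98.935] 77.797 stop [ 0.6046 -0.1536]
green [314.7 195.2] 552.0 plinth [ 0.422 -0.243] [39.838 40.158] 47.017 stop [ 0.4408 -0.2432]
white [29.9 46.4] 5174.5 plinth [0.618 0.121] [ 97.161 101.005] 9.719 stop [0.616 0.111]
white [623.6  93. ] 1356.5 plinth [ 0.557 -0.643] [195.188  43.55 ] 18.879 stop [ 0.5615 -0.6446]
white [314.6 192.7] 1330.5 plinth [ 0.425 -0.243] [57.946 59.741] 38.943 stop [ 0.4254 -0.2429]
```

View pics/w1.png

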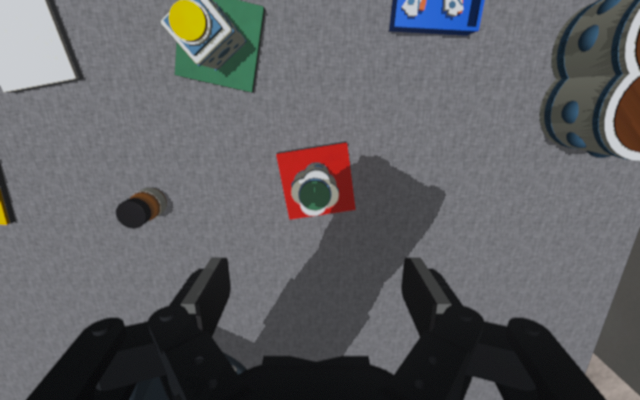

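The wrist view shows the pot centred at (315,193) on red, its lobes near the image axes. The jar is at the top edge (188,20) and turned. Moving over the jar next.

```bash
python3 -m jog '[[0,0,0,4,-4,1,8.5],[0,0,0,8,-8,2,8.5],[0,0,0,12.5,-12,2,8.5],[0,0,0,12.5,-12,2,8.5],[0,0,0,12.5,-12,2,8.5],[0,0,0,12.5,-12,2,8.5],[0,0,0,12.5,-12,2,8.5]]'
python3 w.py w2
cat > sil.py <<'E'
# local crop: print rects for bright/low-saturation vessel body in world at height z ; args name x y z
from h import *
import sys
n=sys.argv[1];x,y,z=map(float,sys.argv[2:5]);img=cv2.imread(f"pics/{n}.png");M=np.load(f"pics/{n}.npy",allow_pickle=True).item()
u=np.array(proj(M,(x,y,z))).astype(int);a=np.maximum(u-75,0)
crop=img[a[1]:u[1]+75,a[0]:u[0]+75];print("origin",a)
cv2.imwrite(f"pics/{n}c.png",cv2.resize(crop,None,fx=4,fy=4,interpolation=cv2.INTER_CUBIC))
E
python3 sil.py w2 0.623 -0.124 0.09; python3 sil.py w1 0.440 -0.243 0.06
```

```text
t: 1.95
ee_pos: [0.5991, -0.125, 0.2786]
ee_rot: [180.0, -0.0, -0.1]
ft_force: [0.1, -0.0, -0.5]
grip_width: 0.998
gripper_force: 0.0
[ 0.59914441 -0.12495018  0.27861872] [ 1.79986109e+02 -1.37520832e-02 -7.35229244e-02]
red [389.7 255.1] 1769.0 plinth [ 0.442 -0.245] [100.176  98.577] 9.391 stop [ 0.5311 -0.1995]
yellow [ 62.3 266.7] 2483.5 plinth [0.429 0.264] [101.486 101.243] 86.401 stop [0.4963 0.167 ]
yellow [313.8 155.8] 774.5 plinth [ 0.607 -0.123] [42.252 41.496] 45.353 stop [ 0.6249 -0.1234]
green [312.9 135.8] 2805.5 plinth [ 0.622 -0.123] [98.352 97.966] 77.947 stop [ 0.641  -0.1223]
green [397.3 290.6] 159.0 plinth [ 0.397 -0.251] [41.371 16.582] 12.314 stop [ 0.44   -0.2325]
white [126.8 144.5] 5816.5 plinth [0.62  0.122] [101.646 100.915] 9.686 stop [0.6228 0.1216]
white [313.8 151.6] 2211.0 plinth [ 0.612 -0.123] [63.423 63.21 ] 39.069 stop [ 0.6133 -0.1228]
white [554.3  64.8] 416.0 plinth [ 0.718 -0.41 ] [26.456 30.967] 54.799 stop [ 0.718  -0.4132]
origin [239  79]
origin [239 117]
```

View pics/w2c.png

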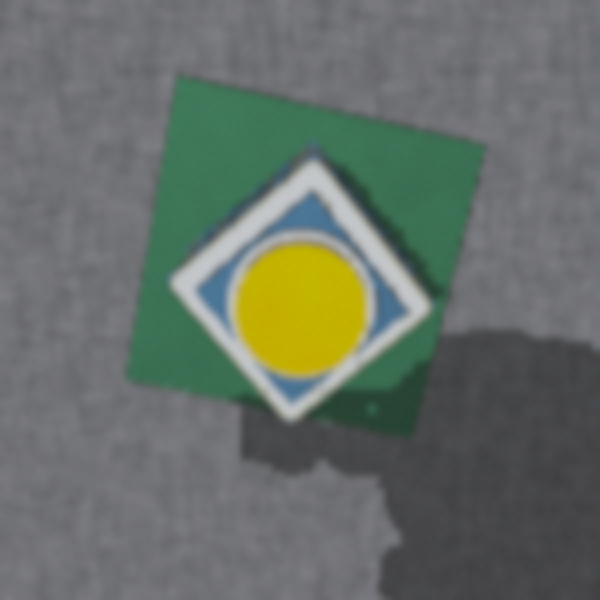

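View pics/w1c.png

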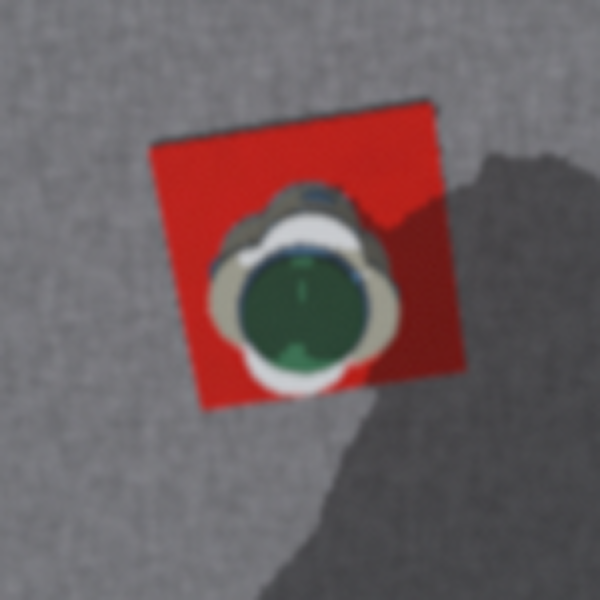

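In crop w2c the jar's rim is a clean square with corners (313,160), (430,305), (292,420) and (172,285), so its sides lie at 39° and its centre is (0.625,-0.123). In crop w1c the pot's lobes sit about −6° off the axes (top 312,213; right 400,305). I'll park the jar first.

```bash
python3 -m jog '[[0,0,-8,1,-0.1,3,8.5],[0,0,-16,2,-0.2,6,8.5],[0,0,-24,2.6,-0.2,9,8.5],[0,0,-32,2.6,-0.2,10,8.5],[0,0,-39,2.6,-0.2,11,8.5],[0,0,-39,2.6,-0.2,11,8.5],[0,0,-39,2.6,-0.2,11,8.5]]'
python3 -m jog '[[0,0,0,0,0,3,8.5],[0,0,0,0,0,6,8.5],[0,0,0,0,0,9,8.5],[0,0,0,0,0,11.2,8.5],[0,0,0,0,0,11.2,8.5],[0,0,0,0,0,11.2,8.5]]'
python3 go.py 0.625 -0.1232 0.057 39
```

```text
t: 2.7
ee_pos: [0.6256, -0.1223, 0.169]
ee_rot: [180.0, -0.0, 38.8]
ft_force: [0.3, -0.2, 0.7]
grip_width: 0.997
gripper_force: 0.0
t: 3.3
ee_pos: [0.6263, -0.1219, 0.0576]
ee_rot: [180.0, -0.0, 38.9]
ft_force: [0.1, -0.4, 0.9]
grip_width: 0.999
gripper_force: 0.0
turn [ 0.  -0.  -0.1] shift [-0.18  0.02  0.06]
```

```bash
python3 -m jog '[[0,0,0,0,0,0,4.5],[0,0,0,0,0,0,4.5],[0,0,0,0,0,0,4.5],[0,0,0,0,0,0,4.5],[0,0,0,0,0,0,4.5],[0,0,0,0,0,0,4.5],[0,0,0,0,0,0,4.5],[0,0,0,0,0,0,4.5]]' 50
python3 -m jog '[[0,0,0,0,0,0,4.5],[0,0,0,0,0,0,4.5],[0,0,0,0,0,-1,4.5],[0,0,0,0,0,-3,4.5],[0,0,0,0,0,-6,4.5],[0,0,0,0,0,-8,4.5],[0,0,0,0,0,-8,4.5],[0,0,0,0,0,-8,4.5]]'
python3 go.py 0.62 0.121 0.137 39
```

```text
t: 4.1
ee_pos: [0.6267, -0.1218, 0.0578]
ee_rot: [179.9, -0.1, 39.0]
ft_force: [-0.9, -0.2, 7.7]
grip_width: 0.603
gripper_force: 52.5
t: 4.9
ee_pos: [0.6259, -0.1216, 0.1363]
ee_rot: [180.0, -0.0, 39.0]
ft_force: [0.1, 0.0, -3.7]
grip_width: 0.602
gripper_force: 53.1
turn [ 0. -0.  0.] shift [ 14.81 -19.22  -0.08]
```

```bash
python3 -m jog '[[0,0,0,2,-2.6,0,4.5],[0,0,0,5,-6.4,0,4.5],[0,0,0,8,-10.2,0,4.5],[0,0,0,11,-14.1,0,4.5],[0,0,0,14,-17.9,0,4.5],[0,0,0,15,-19.2,0,4.5],[0,0,0,15,-19.2,0,4.5],[0,0,0,15,-19.2,0,4.5]]'
python3 -m jog '[[0,0,0,0,0,0,4.5],[0,0,0,0,0,2,4.5],[0,0,0,0,0,4,4.5],[0,0,0,0,0,6,4.5],[0,0,0,0,0,7,4.5],[0,0,0,0,0,7.6,4.5],[0,0,0,0,0,7.6,4.5],[0,0,0,0,0,7.6,4.5]]'
python3 go.py 0.6212 0.1223 0.0578 39
```

```text
t: 5.7
ee_pos: [0.621, 0.1216, 0.1352]
ee_rot: [-180.0, 0.1, 39.0]
ft_force: [0.5, -1.0, -2.2]
grip_width: 0.603
gripper_force: 53.4
t: 6.5
ee_pos: [0.622, 0.1219, 0.0611]
ee_rot: [180.0, -0.1, 39.0]
ft_force: [0.2, -0.1, -3.2]
grip_width: 0.603
gripper_force: 53.4
turn [ 0.  -0.1  0. ] shift [-0.04 -0.08  0.33]
```

```bash
python3 -m jog '[[0,0,0,0,0,0.15,4.5],[0,0,0,0,0,0.3,4.5],[0,0,0,0,0,0.35,4.5],[0,0,0,0,0,0.35,4.5]]'
python3 -m jog '[[0,0,0,0,0,0,5.6],[0,0,0,0,0,0,6.2],[0,0,0,0,0,0,7],[0,0,0,0,0,0,8.5],[0,0,0,0,0,0,8.5],[0,0,0,0,0,0,8.5],[0,0,0,0,0,0,8.5]]'
python3 -m jog '[[0,0,0,0,0,-2,8.5],[0,0,0,0,0,-5,8.5],[0,0,0,0,0,-9,8.5],[0,0,0,0,0,-14,8.5],[0,0,0,0,0,-18,8.5],[0,0,0,0,0,-18,8.5],[0,0,0,0,0,-18,8.5]]'
python3 w.py w3; python3 go.py 0.440 -0.243 0.20 39
```

```text
t: 6.9
ee_pos: [0.6219, 0.1221, 0.0578]
ee_rot: [180.0, -0.1, 39.0]
ft_force: [-3.8, -1.2, 7.7]
grip_width: 0.606
gripper_force: 54.5
t: 7.6
ee_pos: [0.6215, 0.122, 0.0567]
ee_rot: [-180.0, 0.0, 39.0]
ft_force: [0.2, -0.2, 0.3]
grip_width: 0.993
gripper_force: 0.0
t: 8.3
ee_pos: [0.622, 0.1221, 0.2375]
ee_rot: [180.0, -0.1, 39.0]
ft_force: [-0.5, 0.6, -1.5]
grip_width: 0.996
gripper_force: 0.0
[0.62201376 0.12214354 0.23751844] [ 1.79953377e+02 -9.36850335e-02  3.90278756e+01]
red [ 40.3 274.9] 382.0 plinth [0.273 0.32 ] [31.865 33.634] 50.721 stop [0.4213 0.2672]
yellow [138.3 208.8] 3785.5 plinth [0.429 0.265] [ 99.968 100.99 ] 86.443 stop [0.5055 0.2397]
yellow [315. 193.] 830.0 plinth [0.599 0.103] [38.842 43.464] 39.048 stop [0.6214 0.1214]
green [464.3 270.2] 2868.0 plinth [ 0.638 -0.124] [101.144  66.162] 79.165 stop [ 0.6484 -0.0732]
white [313.6 160.3] 5197.5 plinth [0.617 0.121] [106.866 100.447] 9.669 stop [0.6295 0.1303]
white [616.6 225.3] 1291.0 plinth [ 0.805 -0.225] [58.62 70.4 ] 40.666 stop [ 0.8085 -0.2239]
white [575.9 146.9] 612.5 plinth [ 0.836 -0.101] [43.368 28.661] 40.964 stop [ 0.8362 -0.0991]
turn [-0.  0.  0.] shift [-37.08  16.93   3.64]
```

The jar stands centred on white at (0.6214,0.1214). The pot is next; I'll grip it across its diagonal at yaw 39.

```bash
python3 -m jog '[[0,0,0,-4,2,0,8.5],[0,0,0,-8,4,0,8.5],[0,0,0,-12,6,0,8.5],[0,0,0,-16,8,0,8.5],[0,0,0,-20,10,0,8.5],[0,0,0,-24,12,0,8.5],[0,0,0,-28,13,0,8.5],[0,0,0,-31,14,0,8.5]]'
python3 w.py w4; python3 go.py 0.440 -0.243 0.10 39; python3 sil.py w4 0.44 -0.243 0.067
```

```text
t: 9.15
ee_pos: [0.4666, -0.1833, 0.2354]
ee_rot: [-179.9, 0.1, 39.0]
ft_force: [1.0, -0.3, 0.4]
grip_width: 0.996
gripper_force: 0.0
[ 0.46656276 -0.18329195  0.23539654] [-1.79881722e+02  8.06046453e-02  3.89702661e+01]
red [339.7 201.8] 2886.0 plinth [ 0.441 -0.246] [99.171 98.986] 9.097 stop [ 0.4816 -0.1963]
green [363.6  32.6] 7107.0 plinth [ 0.621 -0.123] [98.61  99.281] 77.889 stop [ 0.598  -0.1309]
green [343.7 234.7] 780.5 plinth [ 0.422 -0.266] [42.599 42.627] 39.69 stop [ 0.4406 -0.2435]
white [613.4 366.2] 691.0 plinth [ 0.513 -0.735] [148.93  63.  ] 57.211 stop [ 0.5137 -0.7257]
white [610.9 126.5] 441.5 plinth [ 0.717 -0.411] [27.292 29.387] 56.97 stop [ 0.7174 -0.4137]
white [597.2  90.6] 383.5 plinth [ 0.73 -0.37] [20.28  29.985] 2.442 stop [ 0.7304 -0.3684]
turn [-0.1  0.2 -0.1] shift [-5.49  2.9  13.56]
origin [267 157]
```

View pics/w4c.png

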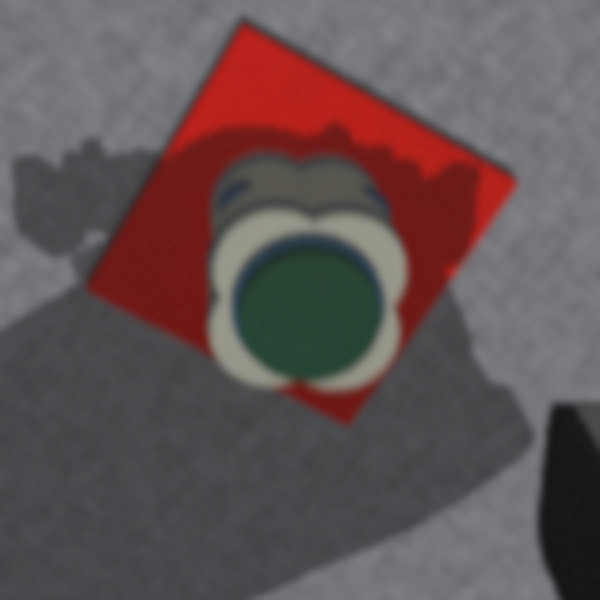

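The crop shows the lobes in pairs on the left and right, with notches at (312,215) and (302,383). The jaws therefore close on the lobe pairs, about 2° off.

```bash
python3 -m jog '[[0,0,2,-3,1.5,2,8.5],[0,0,2,-5.5,2.9,4,8.5],[0,0,2,-5.5,2.9,7,8.5],[0,0,2,-5.5,2.9,10,8.5],[0,0,2,-5.5,2.9,10,8.5],[0,0,2,-5.5,2.9,10,8.5]]'
python3 -m jog '[[0,0,0,0,0,3,8.5],[0,0,0,0,0,6,8.5],[0,0,0,0,0,8.5,8.5],[0,0,0,0,0,9.6,8.5],[0,0,0,0,0,9.6,8.5],[0,0,0,0,0,9.6,8.5]]'
python3 go.py 0.4406 -0.2435 0.039 37
```

```text
t: 9.8
ee_pos: [0.4438, -0.2386, 0.1366]
ee_rot: [-179.9, 0.0, 37.0]
ft_force: [-0.3, -0.3, 1.4]
grip_width: 0.994
gripper_force: 0.0
t: 10.4
ee_pos: [0.4453, -0.2394, 0.0422]
ee_rot: [179.9, -0.0, 37.0]
ft_force: [0.0, -0.8, 0.6]
grip_width: 0.997
gripper_force: 0.0
turn [ 0.1 -0.   0. ] shift [-0.62  0.04  0.32]
```

```bash
python3 -m jog '[[0,0,0,-0.6,0,0.3,8.5],[0,0,0,-0.6,0,0.3,8.5],[0,0,0,-0.6,0,0.3,4.5],[0,0,0,-0.6,0,0.3,4.5],[0,0,0,-0.6,0,0.3,4.5],[0,0,0,-0.6,0,0.3,4.5],[0,0,0,-0.6,0,0.3,4.5],[0,0,0,-0.6,0,0.3,4.5]]' 50
python3 -m jog '[[0,0,0,0,0,0,4.5],[0,0,0,0,0,0,4.5],[0,0,0,0,0,0,4.5],[0,0,0,0,0,0,4.5]]'
python3 go.py 0.4406 -0.2435 0.039 37
python3 -m jog '[[0,0,0,0,0,-1,4.5],[0,0,0,0,0,-3,4.5],[0,0,0,0,0,-6,4.5],[0,0,0,0,0,-8,4.5],[0,0,0,0,0,-8,4.5],[0,0,0,0,0,-8,4.5]]'
python3 go.py 0.6215 -0.123 0.119 37
```

```text
t: 11.2
ee_pos: [0.4398, -0.2428, 0.0383]
ee_rot: [180.0, -0.0, 37.0]
ft_force: [-2.5, 1.0, 8.8]
grip_width: 0.604
gripper_force: 51.3
t: 11.6
ee_pos: [0.4397, -0.2428, 0.0382]
ee_rot: [180.0, -0.0, 37.0]
ft_force: [-2.5, -0.1, 7.9]
grip_width: 0.603
gripper_force: 51.3
turn [ 0. -0.  0.] shift [ 0.03  0.11 -0.08]
t: 12.2
ee_pos: [0.4396, -0.2426, 0.1177]
ee_rot: [180.0, -0.0, 37.0]
ft_force: [-0.1, -0.4, -3.1]
grip_width: 0.601
gripper_force: 53.0
turn [ 0. -0.  0.] shift [21.72  1.4  -0.12]
```

```bash
python3 -m jog '[[0,0,0,3,0.2,0,4.5],[0,0,0,7,0.5,0,4.5],[0,0,0,11,0.7,0,4.5],[0,0,0,15,1,0,4.5],[0,0,0,19,1.2,0,4.5],[0,0,0,21.7,1.4,0,4.5],[0,0,0,21.7,1.4,0,4.5],[0,0,0,21.7,1.4,0,4.5]]'
python3 -m jog '[[0,0,0,0,0,0,4.5],[0,0,0,0,0,2,4.5],[0,0,0,0,0,4,4.5],[0,0,0,0,0,6,4.5],[0,0,0,0,0,7,4.5],[0,0,0,0,0,7.5,4.5],[0,0,0,0,0,7.5,4.5],[0,0,0,0,0,7.5,4.5]]'
python3 go.py 0.6215 -0.123 0.0382 37
```

```text
t: 13.0
ee_pos: [0.6206, -0.1226, 0.1159]
ee_rot: [-179.9, 0.1, 37.1]
ft_force: [-0.9, -0.1, -3.7]
grip_width: 0.6
gripper_force: 53.1
t: 13.8
ee_pos: [0.6216, -0.1234, 0.0436]
ee_rot: [180.0, -0.0, 37.0]
ft_force: [-0.1, -0.5, -2.1]
grip_width: 0.603
gripper_force: 53.1
turn [ 0. -0.  0.] shift [ 0.01 -0.04  0.54]
```

```bash
python3 -m jog '[[0,0,0,0,0,0.25,4.5],[0,0,0,0,0,0.45,4.5],[0,0,0,0,0,0.55,4.5],[0,0,0,0,0,0.55,4.5]]'
python3 -m jog '[[0,0,0,0,0,0,5.6],[0,0,0,0,0,0,6.2],[0,0,0,0,0,0,7],[0,0,0,0,0,0,8.5],[0,0,0,0,0,0,8.5],[0,0,0,0,0,0,8.5],[0,0,0,0,0,0,8.5]]'
python3 -m jog '[[0,0,0,0,0,-2,8.5],[0,0,0,0,0,-5,8.5],[0,0,0,0,0,-9,8.5],[0,0,0,0,0,-14,8.5],[0,0,0,0,0,-19,8.5],[0,0,0,0,0,-23,8.5],[0,0,0,0,0,-23,8.5],[0,0,0,0,0,-23,8.5]]'
python3 w.py w5; python3 go.py 0.4205 0.2665 0.26 37
```

```text
t: 14.2
ee_pos: [0.6216, -0.1232, 0.0383]
ee_rot: [180.0, -0.0, 37.0]
ft_force: [-4.0, 1.0, 10.2]
grip_width: 0.602
gripper_force: 54.6
t: 14.9
ee_pos: [0.6212, -0.1232, 0.0372]
ee_rot: [-180.0, 0.0, 37.0]
ft_force: [0.6, 0.8, 0.4]
grip_width: 0.994
gripper_force: 0.0
t: 15.7
ee_pos: [0.6218, -0.1233, 0.2679]
ee_rot: [179.9, -0.1, 37.0]
ft_force: [-0.6, -0.7, -1.0]
grip_width: 0.998
gripper_force: 0.0
[ 0.62175715 -0.1232887   0.26794767] [ 1.79924023e+02 -6.71649599e-02  3.70295069e+01]
red [307.4 302.3] 3470.5 plinth [ 0.442 -0.245] [100.62   99.252] 9.134 stop [ 0.5244 -0.1873]
yellow [85.4 19.2] 1348.0 plinth [0.597 0.181] [40.682 46.077] 37.063 stop [0.6196 0.1215]
yellow [  7.  103.5] 595.0 plinth [0.449 0.215] [68.374 24.111] 18.735 stop [0.5105 0.1513]
green [314.3 161.2] 5494.0 plinth [ 0.622 -0.122] [98.036 97.94 ] 77.902 stop [ 0.6339 -0.1134]
white [162.9  50.4] 3153.0 plinth [0.62 0.12] [101.625  97.984] 9.643 stop [0.6223 0.0976]
white [482.7  91.1] 2044.0 plinth [ 0.819 -0.226] [65.848 77.058] 12.381 stop [ 0.8149 -0.231 ]
white [315.  171.9] 1807.0 plinth [ 0.613 -0.13 ] [59.088 60.946] 37.046 stop [ 0.6134 -0.1298]
turn [-0.  0.  0.] shift [  7.44 -43.2    0.68]
```

The pot is placed. Now the vase.

```bash
python3 -m jog '[[0,0,0,0.8,-4,0,8.5],[0,0,0,1.5,-8,0,8.5],[0,0,0,2,-12,0,8.5],[0,0,0,3,-17,0,8.5],[0,0,0,4,-22,0,8.5],[0,0,0,5,-27,0,8.5],[0,0,0,6,-32,0,8.5],[0,0,0,7,-36,0,8.5]]'
python3 -m jog '[[0,0,0,0,0,0,8.5],[0,0,0,0,0,0,8.5]]'
python3 w.py w6; python3 go.py 0.4205 0.2665 0.26 37;python3 sil.py w6 0.4205 0.2665 0.11
```

```text
t: 16.55
ee_pos: [0.4582, 0.2078, 0.266]
ee_rot: [-180.0, 0.1, 37.0]
ft_force: [1.4, -0.3, -0.7]
grip_width: 0.997
gripper_force: 0.0
t: 16.75
ee_pos: [0.4594, 0.2069, 0.2661]
ee_rot: [-180.0, 0.1, 37.2]
ft_force: [0.1, -0.4, -0.2]
grip_width: 0.994
gripper_force: 0.0
[0.45937784 0.20689137 0.26610027] [-1.79983187e+02  1.16861798e-01  3.71591731e+01]
red [550.7 324.7] 833.5 plinth [ 0.478 -0.238] [ 36.546 105.364] 0.473 stop [ 0.4939 -0.0756]
red [236.1 186.7] 358.5 plinth [0.371 0.271] [27.573 29.203] 80.529 stop [0.4226 0.2666]
yellow [269.1 147.4] 3824.0 plinth [0.429 0.265] [99.395 99.817] 86.363 stop [0.461  0.2639]
yellow [496.2 103.6] 1095.0 plinth [0.65  0.076] [43.281 45.473] 46.893 stop [0.6212 0.1196]
green [569.4 207.3] 2705.0 plinth [ 0.621 -0.12 ] [100.825  99.852] 77.832 stop [ 0.6053 -0.0486]
green [622.  231.9] 765.0 plinth [ 0.64  -0.192] [43.559 48.192] 5.915 stop [ 0.6232 -0.1234]
white [446.7  98.5] 5822.5 plinth [0.626 0.108] [107.404 127.464] 9.762 stop [0.619  0.1288]
white [240.6 177. ] 1132.5 plinth [0.391 0.274] [79.876 44.449] 7.947 stop [0.3861 0.2741]
white [610.4 225.7] 398.0 plinth [ 0.637 -0.181] [60.744 58.457] 37.206 stop [ 0.6367 -0.1711]
turn [-0.   0.1  0.1] shift [ 0.5  -7.2   0.63]
origin [168 103]
```

View pics/w6.png

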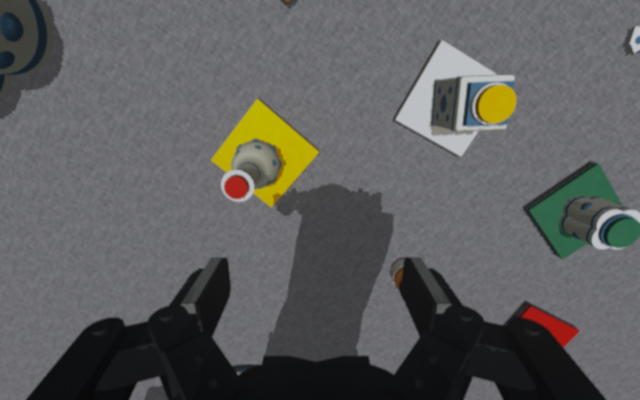

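The vase's stopper is at (237,187) and its body at (257,163) on yellow. The jar is on white and the pot is upright on green.

```bash
python3 -m jog '[[0,0,0,0.2,-3,2,8.5],[0,0,0,0.6,-7.2,4,8.5],[0,0,0,0.6,-7.2,6,8.5],[0,0,0,0.6,-7.2,6,8.5],[0,0,0,0.6,-7.2,6,8.5],[0,0,0,0.6,-7.2,6,8.5]]'
python3 go.py 0.4215 0.2667 0.10 37
```

```text
t: 17.4
ee_pos: [0.4228, 0.2667, 0.2082]
ee_rot: [180.0, -0.1, 36.9]
ft_force: [0.1, 0.3, 0.0]
grip_width: 0.994
gripper_force: 0.0
turn [ 0.  -0.1 -0.1] shift [-0.11 -0.08 10.82]
```

```bash
python3 -m jog '[[0,0,0,-0.1,-0.1,2,8.5],[0,0,0,-0.1,-0.1,5,8.5],[0,0,0,-0.1,-0.1,8,8.5],[0,0,0,-0.1,-0.1,10,8.5],[0,0,0,-0.1,-0.1,10.8,8.5],[0,0,0,-0.1,-0.1,10.8,8.5],[0,0,0,-0.1,-0.1,10.8,8.5]]'
python3 -m jog '[[0,0,0,0,0,0,5],[0,0,0,0,0,0,4],[0,0,0,0,0,0,3.2],[0,0,0,0,0,0,2.6],[0,0,0,0,0,0,1.8],[0,0,0,0,0,0,1.8],[0,0,0,0,0,0,1.8],[0,0,0,0,0,0,1.8]]' 50
python3 -m jog '[[0,0,0,0,0,0,1.8],[0,0,0,0,0,0,1.8],[0,0,0,0,0,0,1.8],[0,0,0,0,0,0,1.8],[0,0,0,0,0,0,1.8],[0,0,0,0,0,0,1.8]]'
```

```text
t: 18.1
ee_pos: [0.4212, 0.2678, 0.1005]
ee_rot: [180.0, -0.1, 37.0]
ft_force: [-0.1, -0.5, 0.6]
grip_width: 0.995
gripper_force: 0.0
t: 18.9
ee_pos: [0.4203, 0.2676, 0.0992]
ee_rot: [-180.0, 0.0, 37.0]
ft_force: [-0.7, -0.3, 0.2]
grip_width: 0.271
gripper_force: 47.0
t: 19.5
ee_pos: [0.4203, 0.2677, 0.0992]
ee_rot: [-180.0, 0.0, 37.0]
ft_force: [-0.6, 0.4, -1.4]
grip_width: 0.267
gripper_force: 47.0
```

```bash
python3 -m jog '[[0,0,0,0,0,-1,1.8],[0,0,0,0,0,-3,1.8],[0,0,0,0,0,-6,1.8],[0,0,0,0,0,-9,1.8],[0,0,0,0,0,-10,1.8],[0,0,0,0,0,-10,1.8],[0,0,0,0,0,-10,1.8]]'
python3 go.py 0.441 -0.2455 0.199 37
```

```text
t: 20.2
ee_pos: [0.4201, 0.2675, 0.1983]
ee_rot: [-180.0, 0.1, 37.0]
ft_force: [-0.4, 0.0, -3.0]
grip_width: 0.267
gripper_force: 47.2
turn [-0.   0.1  0. ] shift [-29.22  42.21  -0.05]
```

```bash
python3 -m jog '[[0,0,0,-1,1.4,0,1.8],[0,0,0,-3,4.3,0,1.8],[0,0,0,-5,7.2,0,1.8],[0,0,0,-7.2,10.4,0,1.8],[0,0,0,-9.4,13.6,0,1.8],[0,0,0,-11.6,16.8,0,1.8],[0,0,0,-13.8,20,0,1.8],[0,0,0,-15,21.7,0,1.8]]'
python3 -m jog '[[0,0,0,-2.2,3.2,0,1.8],[0,0,0,-4.4,6.4,0,1.8],[0,0,0,-6.6,9.5,0,1.8],[0,0,0,-8.8,12.7,0,1.8],[0,0,0,-11,15.9,0,1.8],[0,0,0,-13,18.8,0,1.8],[0,0,0,-14.2,20.5,0,1.8],[0,0,0,-14.2,20.5,0,1.8]]'
python3 -m jog '[[0,0,0,0,0,0,1.8],[0,0,0,0,0,0,1.8]]'
python3 go.py 0.441 -0.2455 0.0992 37; python3 w.py w7 | grep -E "red|green"; python3 - <<'E'
from h import *
cv2.imwrite("pics/s7.png",cv2.resize(r.snapshot("scene")[120:280,130:430],None,fx=2.6,fy=2.6))
E
```

```text
t: 21.0
ee_pos: [0.4303, 0.0017, 0.1978]
ee_rot: [-179.9, 0.1, 36.9]
ft_force: [-0.4, 0.6, -2.6]
grip_width: 0.263
gripper_force: 47.4
t: 21.8
ee_pos: [0.4405, -0.2471, 0.1973]
ee_rot: [-179.9, 0.1, 36.9]
ft_force: [0.3, 0.9, -2.3]
grip_width: 0.261
gripper_force: 47.7
t: 22.0
ee_pos: [0.441, -0.2443, 0.1985]
ee_rot: [-179.9, 0.0, 37.1]
ft_force: [-0.1, -0.2, -1.6]
grip_width: 0.262
gripper_force: 47.7
turn [-0.1  0.   0.1] shift [-0.07  0.11  9.93]
red [315.6 162.6] 5592.0 plinth [ 0.441 -0.246] [99.306 99.072] 9.283 stop [ 0.4756 -0.2189]
red [315.4 329.4] 2213.0 plinth [ 0.279 -0.366] [85.899 72.096] 45.3 stop [ 0.3709 -0.2978]
green [324.6   7.6] 469.0 plinth [ 0.572 -0.157] [17.591 37.17 ] 37.053 stop [ 0.5612 -0.1623]
```

View pics/s7.png

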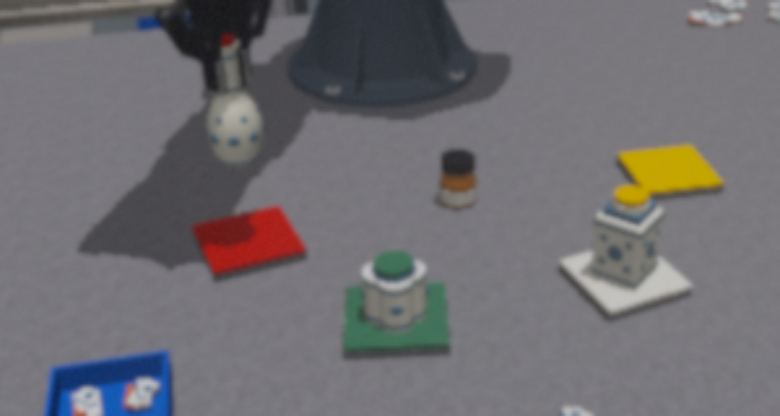

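The vase hangs above red; its stopper is at (228,42) and its foot at (237,163), a lean that fits perspective. The pot and jar stand upright. Lowering it.

```bash
python3 -m jog '[[0,0,0,-0.1,0.1,2,1.8],[0,0,0,-0.1,0.1,4,1.8],[0,0,0,-0.1,0.1,6,1.8],[0,0,0,-0.1,0.1,8,1.8],[0,0,0,-0.1,0.1,9,1.8],[0,0,0,-0.1,0.1,9.5,1.8],[0,0,0,-0.1,0.1,9.5,1.8],[0,0,0,-0.1,0.1,9.5,1.8]]'
python3 go.py 0.441 -0.2455 0.0992 37;python3 - <<'E'
from h import *
img=r.snapshot("scene");cv2.imwrite("pics/s8.png",cv2.resize(img[100:240,160:300],None,fx=4,fy=4,interpolation=2))
E
```

```text
t: 22.9
ee_pos: [0.4416, -0.2466, 0.105]
ee_rot: [179.9, -0.0, 37.0]
ft_force: [-0.6, -0.5, -2.6]
grip_width: 0.267
gripper_force: 47.7
turn [ 0.1 -0.   0. ] shift [ 0.02 -0.13  0.58]
```

View pics/s8.png

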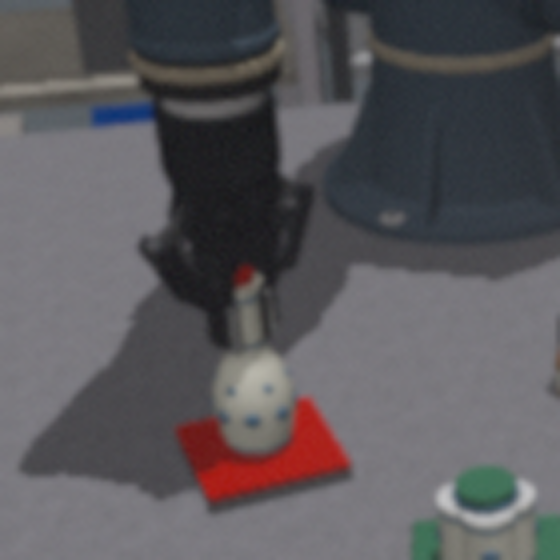

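The vase is just above red, foot near (257,455), and upright. Setting it down.

```bash
python3 -m jog '[[0,0,0,0,-0.1,0.2,1.8],[0,0,0,0,-0.1,0.4,1.8],[0,0,0,0,-0.1,0.5,1.8],[0,0,0,0,-0.1,0.55,1.8],[0,0,0,0,-0.1,0.55,1.8]]'
python3 -m jog '[[0,0,0,0,0,0,2.5],[0,0,0,0,0,0,2.8],[0,0,0,0,0,0,3.2],[0,0,0,0,0,0,4.5],[0,0,0,0,0,0,6.5],[0,0,0,0,0,0,8.5],[0,0,0,0,0,0,8.5],[0,0,0,0,0,0,8.5]]'
python3 -m jog '[[0,0,0,0,0,-2,8.5],[0,0,0,0,0,-5,8.5],[0,0,0,0,0,-9,8.5],[0,0,0,0,0,-14,8.5],[0,0,0,0,0,-16,8.5],[0,0,0,0,0,-16,8.5],[0,0,0,0,0,-16,8.5]]'
python3 w.py w8; python3 go.py 0.6214 0.1214 0.26 39
```

```text
t: 23.45
ee_pos: [0.4407, -0.2457, 0.0991]
ee_rot: [180.0, -0.0, 37.0]
ft_force: [-1.5, 0.9, 5.8]
grip_width: 0.261
gripper_force: 46.2
t: 24.25
ee_pos: [0.4406, -0.2457, 0.0988]
ee_rot: [180.0, 0.0, 37.0]
ft_force: [-0.2, -0.0, 0.2]
grip_width: 0.997
gripper_force: 0.0
t: 24.95
ee_pos: [0.4407, -0.2457, 0.2585]
ee_rot: [180.0, -0.0, 37.0]
ft_force: [-0.2, 0.2, -0.4]
grip_width: 0.999
gripper_force: 0.0
[ 0.44067523 -0.24574253  0.25850884] [ 1.79985382e+02 -6.65852612e-03  3.70285472e+01]
red [314.6 154.2] 3444.0 plinth [ 0.441 -0.245] [99.069 98.546] 9.234 stop [ 0.4704 -0.2231]
red [315.5 195.7] 359.0 plinth [ 0.409 -0.27 ] [28.959 27.644] 37.062 stop [ 0.4419 -0.2455]
green [323.2  11.4] 1055.5 plinth [ 0.579 -0.154] [31.697 65.788] 37.046 stop [ 0.5705 -0.1573]
white [604.  300.3] 1273.5 plinth [ 0.527 -0.726] [241.176  95.521] 55.859 stop [ 0.5362 -0.7102]
white [314.  172.6] 845.5 plinth [ 0.424 -0.257] [75.952 49.976] 37.062 stop [ 0.4322 -0.2503]
white [578.1  61.7] 462.0 plinth [ 0.716 -0.415] [26.769 29.929] 84.853 stop [ 0.7177 -0.4128]
turn [-0.1  0.  -2. ] shift [ 36.55 -18.39  -0.21]
```

The vase is centred on red at (0.4419,-0.2455). Back to the jar.

```bash
python3 -m jog '[[0,0,-2,4,-2,0,8.5],[0,0,-2,8,-4,0,8.5],[0,0,-2,13,-6.5,0,8.5],[0,0,-2,18,-9,0,8.5],[0,0,-2,23,-11.5,0,8.5],[0,0,-2,28,-14,0,8.5],[0,0,-2,33,-16.6,0,8.5],[0,0,-2,36.5,-18.4,0,8.5]]'
python3 go.py 0.6214 0.1214 0.16 39
```

```text
t: 25.8
ee_pos: [0.6128, 0.1056, 0.2572]
ee_rot: [-179.9, 0.1, 39.0]
ft_force: [1.3, -1.3, -0.2]
grip_width: 0.995
gripper_force: 0.0
turn [-0.1  0.1  0. ] shift [ 1.68 -0.67  9.72]
```

```bash
python3 -m jog '[[0,0,0,0,0,4,8.5],[0,0,0,0,0,8,8.5],[0,0,0,0,0,8,8.5],[0,0,0,0,0,8,8.5]]'
python3 go.py 0.6214 0.1214 0.0575 39
```

```text
t: 26.2
ee_pos: [0.612, 0.1033, 0.1786]
ee_rot: [-179.9, 0.1, 39.0]
ft_force: [0.2, -0.8, 0.8]
grip_width: 0.998
gripper_force: 0.0
turn [-0.1  0.1  0. ] shift [ 1.89 -0.8  12.11]
```

```bash
python3 -m jog '[[0,0,0,1.9,-0.8,0,8.5],[0,0,0,1.9,-0.8,1,8.5],[0,0,0,1.9,-0.8,3,8.5],[0,0,0,1.9,-0.8,6,8.5],[0,0,0,1.9,-0.8,9,8.5],[0,0,0,1.9,-0.8,12.1,8.5],[0,0,0,1.9,-0.8,12.1,8.5],[0,0,0,1.9,-0.8,12.1,8.5]]'
python3 go.py 0.6214 0.1214 0.0575 39
python3 -m jog '[[0,0,0,0,0,0,4.5],[0,0,0,0,0,0,4.5],[0,0,0,0,0,0,4.5],[0,0,0,0,0,0,4.5],[0,0,0,0,0,0,4.5],[0,0,0,0,0,0,4.5],[0,0,0,0,0,0,4.5],[0,0,0,0,0,0,4.5]]' 50
python3 -m jog '[[0,0,0,0,0,0,4.5],[0,0,0,0,0,0,4.5],[0,0,0,0,0,-1,4.5],[0,0,0,0,0,-3,4.5],[0,0,0,0,0,-6,4.5],[0,0,0,0,0,-8,4.5],[0,0,0,0,0,-8,4.5],[0,0,0,0,0,-8,4.5]]'
python3 go.py 0.4285 0.264 0.1375 39
```

```text
t: 27.0
ee_pos: [0.623, 0.1215, 0.0593]
ee_rot: [180.0, -0.0, 39.0]
ft_force: [0.2, -0.3, 0.8]
grip_width: 0.993
gripper_force: 0.0
turn [ 0. -0.  0.] shift [-0.13 -0.09  0.18]
t: 27.8
ee_pos: [0.6235, 0.122, 0.0596]
ee_rot: [179.9, -0.1, 39.0]
ft_force: [-1.8, -0.4, 9.3]
grip_width: 0.608
gripper_force: 51.5
t: 28.6
ee_pos: [0.6226, 0.1218, 0.1378]
ee_rot: [180.0, -0.0, 39.0]
ft_force: [0.6, 1.2, -3.6]
grip_width: 0.609
gripper_force: 53.3
turn [ 0. -0.  0.] shift [-6.120e+00 -2.327e+01  2.000e-02]
```

```bash
python3 -m jog '[[0,0,0,-0.8,-3,0,4.5],[0,0,0,-1.8,-7,0,4.5],[0,0,0,-2.8,-11,0,4.5],[0,0,0,-3.9,-15,0,4.5],[0,0,0,-4.9,-19,0,4.5],[0,0,0,-6,-23.3,0,4.5],[0,0,0,-6,-23.3,0,4.5],[0,0,0,-6,-23.3,0,4.5]]'
python3 -m jog '[[0,0,0,0,0,0,4.5],[0,0,0,0,0,2,4.5],[0,0,0,0,0,4,4.5],[0,0,0,0,0,6,4.5],[0,0,0,0,0,7,4.5],[0,0,0,0,0,7.5,4.5],[0,0,0,0,0,7.5,4.5],[0,0,0,0,0,7.5,4.5]]'
python3 go.py 0.4293 0.2646 0.0593 39
```

```text
t: 29.4
ee_pos: [0.4281, 0.2652, 0.1369]
ee_rot: [-180.0, 0.1, 39.1]
ft_force: [0.4, -0.2, -1.8]
grip_width: 0.603
gripper_force: 53.9
t: 30.2
ee_pos: [0.4297, 0.2651, 0.0634]
ee_rot: [180.0, -0.0, 39.0]
ft_force: [0.6, 0.1, -2.2]
grip_width: 0.603
gripper_force: 53.9
turn [ 0. -0.  0.] shift [-0.07  0.01  0.41]
```

```bash
python3 -m jog '[[0,0,0,0,0,0.2,4.5],[0,0,0,0,0,0.35,4.5],[0,0,0,0,0,0.4,4.5],[0,0,0,0,0,0.4,4.5]]'
python3 -m jog '[[0,0,0,0,0,0,5.6],[0,0,0,0,0,0,6.2],[0,0,0,0,0,0,7],[0,0,0,0,0,0,8.5],[0,0,0,0,0,0,8.5],[0,0,0,0,0,0,8.5],[0,0,0,0,0,0,8.5]]'
python3 -m jog '[[0,0,0,0,0,-2,8.5],[0,0,0,0,0,-5,8.5],[0,0,0,0,0,-9,8.5],[0,0,0,0,0,-14,8.5],[0,0,0,0,0,-18,8.5],[0,0,0,0,0,-18,8.5],[0,0,0,0,0,-18,8.5]]'
python3 w.py w9|grep yellow; python3 - <<'E'
from h import *
cv2.imwrite("pics/top9.png",r.snapshot("top"));cv2.imwrite("pics/scene9.png",r.snapshot("scene"))
E
sed 's/{n}0.png/{n}9.png/' m.py|python3 - |grep -E "^top [rgy]|^scene [rgy]"
```

```text
t: 30.6
ee_pos: [0.4295, 0.2653, 0.0596]
ee_rot: [180.0, -0.1, 39.0]
ft_force: [-3.2, -1.8, 9.4]
grip_width: 0.603
gripper_force: 55.4
t: 31.3
ee_pos: [0.4292, 0.265, 0.0587]
ee_rot: [-180.0, 0.0, 39.0]
ft_force: [0.4, -0.1, 0.5]
grip_width: 0.997
gripper_force: 0.0
t: 32.0
ee_pos: [0.4296, 0.2652, 0.2393]
ee_rot: [180.0, -0.1, 39.0]
ft_force: [0.2, -0.6, -0.2]
grip_width: 0.995
gripper_force: 0.0
yellow [313.2 153.8] 3272.0 plinth [0.428 0.265] [99.402 99.751] 86.447 stop [0.4557 0.2883]
yellow [315.2 196.6] 990.5 plinth [0.402 0.243] [47.001 47.556] 86.344 stop [0.4259 0.2619]
top red [423.3 246.3] 959.0 plinth [ 0.438 -0.245] [99.465 99.717] 9.279 stop [ 0.4194 -0.2113]
top red [438.2 237. ] 36.0 plinth [ 0.455 -0.278] [17.847 15.064] 88.687 stop [ 0.4394 -0.2457]
top yellow [223.4 254.3] 765.5 plinth [0.425 0.264] [101.227 100.153] 85.57 stop [0.4154 0.2378]
top yellow [212.5 250.3] 129.5 plinth [0.434 0.286] [32.714 32.282] 88.694 stop [0.4251 0.263 ]
top green [372.1 179.2] 750.5 plinth [ 0.618 -0.123] [97.762 99.458] 77.476 stop [ 0.5928 -0.1123]
top green [376.  168.6] 143.0 plinth [ 0.636 -0.13 ] [34.903 35.993] 43.966 stop [ 0.6193 -0.1229]
scene red [224.6 214. ] 403.5 plinth [ 0.445 -0.247] [100.989  98.796] 9.248 stop [ 0.6585 -0.2561]
scene yellow [390.3 188.5] 188.0 plinth [0.447 0.261] [99.907 70.542] 86.992 stop [0.6019 0.1802]
scene yellow [389.8 157.2] 27.0 plinth [0.249 0.363] [28.751 37.32 ] 64.361 stop [0.4244 0.2658]
scene green [13.  82.5] 1109.0 plinth [-1.769 -1.381] [2644.609  123.037] 16.46 stop [-0.9423 -1.1244]
scene green [282.2 245.3] 380.0 plinth [ 0.627 -0.124] [94.922 95.41 ] 76.775 stop [ 0.717  -0.1419]
scene green [  3.8 111.8] 131.5 plinth [-0.687 -1.114] [557.583  29.088] 20.767 stop [-0.4624 -1.0251]
scene green [281.  221.2] 73.5 plinth [ 0.537 -0.106] [32.754 38.927] 76.381 stop [ 0.6222 -0.1231]
```

View pics/scene9.png

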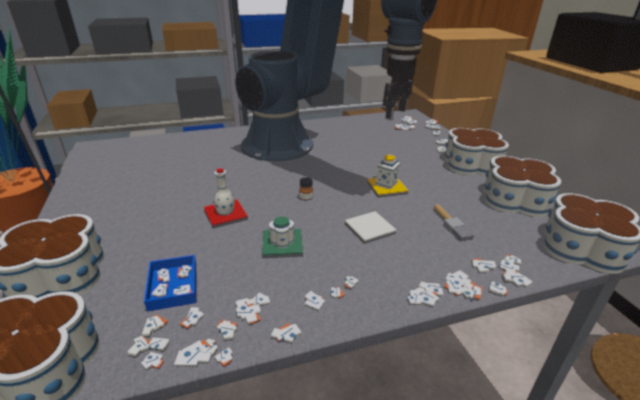

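In the scene view the vase (223,195) is on red, the pot (281,232) on green, the jar (389,172) on yellow, and white (371,226) is empty. All three are within about 4 mm of centre.

```bash
python3 -c "
from bench import r
print(r.hand_in())"
```

```text
the job is handed in; nothing more can be done
None
```

The job is handed in at about 32 s of the 109 s limit: vase on red, square jar on yellow and lobed pot on green, each upright and within about 4 mm of centre by the cameras; the white plinth is empty, and the glue jar, tray and brush look untouched in the final picture.

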